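# Seat the self-test plug in the battery tester and start the check

### The arm

A 7-joint arm with a two-finger parallel gripper is mounted at the origin on the work surface. World frame = base frame: x ahead of the robot, y to its left, z up, the work surface at z = 0. Lengths are in m, angles in rad, forces in N, time in s.
With the tool pointing down it reaches from about 0.4 to 0.875 m from the base axis. Payload 6.5 kg.
Tool frame: the origin (TCP) lies midway between the tips of the shut fingers; the grasp point (between the pads) lies 19 mm behind it; y points along the fingers, z is the direction in which the jaws open and shut, and the axes are right-handed (so a half turn about y gives the same grasp; the last joint's range is limited). The gripper opens to 88 mm and grips with 3 to 60 N. Pads are 18 mm wide; open, the fingers measure 123 mm over their backs; the gripper's body (75 mm by 187 mm) begins 45 mm behind the grasp point.
Start: joints at [-1.38, 0.536, -0.004, 1.538, 0.003, 1.067, -0.071], TCP at [0.165, 0.629, 0.239] pointing down, gripper open.
Joint ranges: [-2.7, 2.7], [-0.37, 2.16], [-1.27, 1.26], [0.24, 2.4], [-1.31, 4.45], [0.19, 1.91], [-2.76, 2.76]. Speed limits (rad/s): [2.39, 2.39, 3.14, 3.14, 3.14, 3.14, 3.14].

### API

Orientations are given as [roll, pitch, yaw] about the fixed x, y, z axes, in that order (R = Rz(yaw) Ry(pitch) Rx(roll)).
In Python, from rig import env, viewer gives the robot as it stands. The module is installed in compiled form; this text tells all that it offers.
- The arm moves only by the tool move_arm, never from a script. Its argument "deltas" is text: rows parted by semicolons, each of 5 numbers parted by spaces: the finger opening in mm, from 0 to 88.1, then the shift along the world's x, y, z in mm, then the turn about the world's z in rad. In form: claw dx dy dz spin; .... A call has exactly 5 rows; each row is the pose to reach, as a shift and turn from the pose commanded when the call began; what a row does not reach only later rows make up. A row lasts 1/8 s, in which the tool goes at most 62.5 mm and 10.7 degrees, less where a joint would pass 70% of its speed; a pose out of reach is approached as far as the arm can. A call with a gripper value outside its range is refused whole. The fingers move at their own pace and stop on an object; "newtons" is the grip in N (left out, the last holds). Time passes only in rows, so rows that repeat a pose let the fingers close, or fill a call up. It gives the time, the measured TCP pose, the force and the opening at its end, in the units of the state.
- env.read_state(): the state, without advancing time (a new reading comes with each control period).
- viewer.capture(name): name is "scene" or "side" or "wrist"; returns the picture (420x560x3 uint8, red, green, blue); there is no depth.
- viewer.camera_model(name): a dict with "intrinsics" (3x3 intrinsics, pixels), "D" ([k1, k2, p1, p2, k3] as OpenCV has them; the pictures are not rectified), "R" (3x3) and "t" (3): a world point X has camera coordinates R X + t; the wrist camera has in their place "tool_from_camera" (4x4, takes a point from camera to tool coordinates, whose origin is the TCP and whose axes are the tool frame's). Camera axes: x right, y down, z forward; pixel columns grow to the right and rows downward; lengths in m; the calibration is good to about 2 mm. A picture is of the moment at which its call begins: read the wrist's pose just before it. camera_model takes no time and is no camera call.
- env.finish_job(): hands the job in, once; it reports no verdict.
The state is a dict: "clock": time; "joints": joint angles; "qd": joint speeds; "effort": joint torques, N m; "position": TCP position; "eef_rot": TCP orientation; "contact_force": force on the tool from outside, world axes, zero at the start; "moment": the same for the moment, N m; "gripper_width": opening from 0.0 (shut) to 1.0 (fully open).
Only numpy, scipy, OpenCV 4.12 (cv2) and the standard library are available. Lean on these libraries where they do the work, as an engineer would, in place of code of your own. Each camera call takes 0.05 s, during which the arm holds its last target.

### The job

Run the battery tester's daily self-check: take the long six-blade self-test plug out of its parking rack, seat it in the tester's six-slot receptacle so that every blade goes into its own slot and the housing sits fully home and level on the receptacle, then let go of it and press the start button right down. Feel the blades into the slots and do not force them: pressing hard on the receptacle bends the blades. Never press start before the plug is home, and leave the short plug in the rack.

Things in the scene. Friction and masses are not known exactly. Their poses are not given: they have to be found in the camera images.
- plug_grip (a point): Self-test plug: grey plastic housing 84 long (x), 26 wide (y), 44 high (z), about 120 g, six brass blades below it. This point is the housing's centre, 22 above its underside and 36 above the blade tips. The last 8 at its +x end are a narrow nose 12 wide, 30 high; the rest is gripped across the 26 width. Stands upright in the rack, in either bay. Sizes in mm everywhere.
- plug: The same plug; origin at the centre of the housing's underside, where the blades begin. Blades in one row at x = -30, -18, -6, 6, 18, 33, each 14 long (down), 12 wide (y), 3 thick (x), but the one at x = +33 (nose end) is 6 thick.
- rack: Fixed parking rack, 212 (x) by 64 (y), origin under its centre. Two aluminium rails along x, tops 27 above the bench, with two bays centred about 52 either way along x, between end plates 32 high. A plug's housing stands on the rails, its blades hanging between them.
- shortplug_grip (a point): Centre of the other plug in the rack, to be left there: the same kind of housing but only 60 long, with four blades.
- socket (a point): Middle of the receptacle as its fixed steel plate gives it, at the height of the receptacle's flat top face, 81 above the bench. x runs along the row of slots, towards the wide slot; z up. The block with the slots is float-mounted: it may sit up to 5 either way along x and 3 along y from this point, not turned, and that is not measured. Plug home: underside on the block's top, plug_grip 22 above this height.
- tester: Battery tester, off-white box 260 (x) by 240 (y), 60 high, fixed; origin under its centre, front to -x. Its receptacle is a grey block 92 (x) by 36 (y), 18 high, on a 3 plate. Slots at x = -30, -18, -6, 6, 18, 33 from the block's middle, 16 deep, 1.6 wider (x) and 2.4 longer (y) than their blades; the one at +33 is the wide one. Plug pressed on it over 60 N: blades bend.
- block_lug (a point): A point of the receptacle's fixed plate, 55 along x from its middle: a screw whose washer holds the floating block's lug. The block stays put under a light touch and shifts under about 12 N sideways. Sprung contacts in the slots rub on the blades from 3 deep: pushing home takes about 8 to 18 N, and they then hold the plug.
- start_top (a point): Centre of the top of the start button on the tester's panel: a plain round steel push button, 22 in diameter, its top 21 above the panel, in a dark collar 38 across and 12 high. Pressed straight down.
- start (a joint): Travel of the start button in m: 0 up, 0.005 right down; a spring brings it back. About 4.5 N presses it right down.
Mind the look-alikes: they are no part of the job. What is shaped like the plug but blue is not meant.

How it is judged:
By the outcome, as a careful person would: the job done as asked, in the order asked, and still so for the second after the job is handed in, with the robot touching nothing.
It also fails if it takes over 72 s, if anything falls off the work surface, if the arm or the gripper's body presses on something with over 40 N, if the wrist force passes 120 N, or if a joint passes its speed limit or range.

## Working session

There is one attempt and no reset: what is moved stays moved. The work goes in short steps, Python scripts to look and compute and a tool call to move; the robot and the scene stay as the last step left them, time stands still between calls to the robot, and variables do not carry over. Pictures are saved under pics/ and viewed, and the job is handed in when it is done.

Besides the shell and the picture viewer there is one more tool, called as a command line: name --argument value ..., lists and objects as JSON in quotes. move_arm: Moves the arm, as the interface text tells. Its arguments: {"type":"object","properties":{"deltas":{"type":"string"},"newtons":{"type":"number"}},"required":["deltas"]}

```bash
mkdir -p pics; cat > h.py <<'E'
import numpy as np, cv2
from rig import env, viewer
def cap(n,f):
    im=viewer.capture(n); cv2.imwrite('pics/'+f,cv2.cvtColor(im,cv2.COLOR_RGB2BGR)); return im
def st():
    s=env.read_state()
    print({k:np.round(np.array(s[k]),4).tolist() for k in ['clock','position','eef_rot','contact_force','moment','gripper_width','joints']})
    return s
E
python3 - <<'E'
from h import *
st()
for n in ['scene','side','wrist']:
    cap(n,n+'0.png'); m=viewer.camera_model(n); print(n,{k:np.round(np.array(v),4).tolist() for k,v in m.items()})
E
```

```text
{'clock': 0.0, 'position': [0.165, 0.6281, 0.2378], 'eef_rot': [-1.5725, -0.0001, -0.2567], 'contact_force': [-0.1477, 0.6785, 1.0763], 'moment': [-0.0073, -0.001, -0.0085], 'gripper_width': 1.0003, 'joints': [-1.3802, 0.5372, -0.0044, 1.5389, 0.0026, 1.0673, -0.0712]}
scene {'intrinsics': [[465.7233, 0.0, 269.6998], [0.0, 465.7233, 204.555], [0.0, 0.0, 1.0]], 'D': [-0.1153, 0.0, 0.0, 0.0, 0.0], 'R': [[0.1215, 0.9924, 0.0167], [0.5549, -0.054, -0.8301], [-0.823, 0.1101, -0.5573]], 't': [-0.014, -0.2691, 1.4491]}
side {'intrinsics': [[403.5346, 0.0, 280.9029], [0.0, 403.5346, 212.0574], [0.0, 0.0, 1.0]], 'D': [-0.1006, 0.0, 0.0, 0.0, 0.0], 'R': [[-0.935, -0.3543, 0.0169], [-0.2799, 0.7077, -0.6487], [0.2178, -0.6113, -0.7609]], 't': [0.5229, 0.2559, 0.8377]}
wrist {'intrinsics': [[378.6965, 0.0, 274.3085], [0.0, 378.6965, 210.6522], [0.0, 0.0, 1.0]], 'D': [0.0312, 0.0, 0.0, 0.0, 0.0], 'tool_from_camera': [[0.0011, 0.9585, 0.2851, -0.0729], [0.0003, -0.2851, 0.9585, -0.1466], [1.0, -0.0009, -0.0006, -0.0004], [0.0, 0.0, 0.0, 1.0]]}
```

View pics/scene0.png

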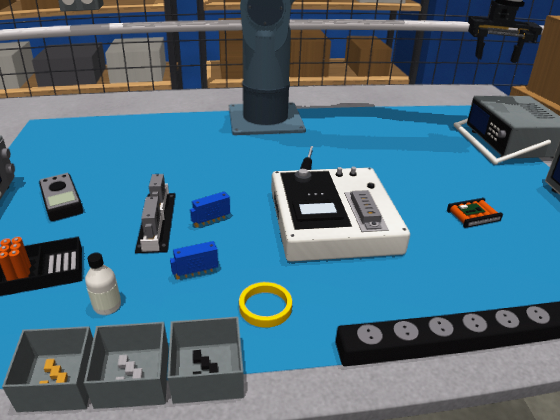

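View pics/side0.png

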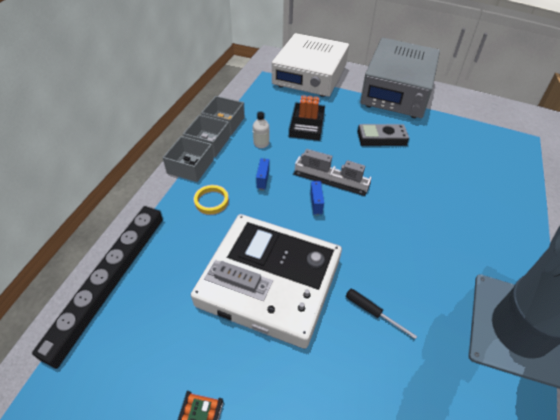

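View pics/wrist0.png

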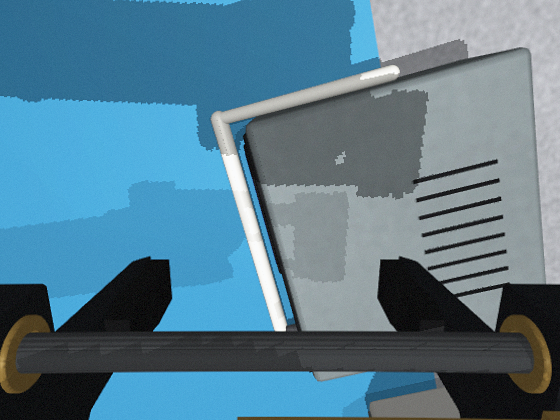

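```bash
cat >> h.py <<'E'
def ray(n,uv,pose=None):
    m=viewer.camera_model(n)
    p=cv2.undistortPoints(np.array([[uv]],float),np.array(m['intrinsics']),np.array(m['D']))[0,0]
    d=np.array([p[0],p[1],1.])
    if n!='wrist':
        R=np.array(m['R']);t=np.array(m['t']); return -R.T@t, R.T@d
    from scipy.spatial.transform import Rotation as Ro
    s=pose; T=np.array(m['tool_from_camera']); Rt=Ro.from_euler('xyz',s['eef_rot']).as_matrix()
    return np.array(s['position'])+Rt@T[:3,3], Rt@T[:3,:3]@d
def on(n,uv,z,pose=None):
    c,d=ray(n,uv,pose); return c+d*(z-c[2])/d[2]
def proj(n,X,pose=None):
    m=viewer.camera_model(n);X=np.atleast_2d(np.array(X,float))
    if n=='wrist':
        from scipy.spatial.transform import Rotation as Ro
        T=np.array(m['tool_from_camera']); Rt=Ro.from_euler('xyz',pose['eef_rot']).as_matrix()
        Rc=Rt@T[:3,:3]; c=np.array(pose['position'])+Rt@T[:3,3]; R=Rc.T;t=-R@c
    else: R=np.array(m['R']);t=np.array(m['t'])
    return cv2.projectPoints(X,cv2.Rodrigues(R)[0],t,np.array(m['intrinsics']),np.array(m['D']))[0][:,0]
def two(uv1,uv2):
    c1,d1=ray('scene',uv1);c2,d2=ray('side',uv2)
    A=np.c_[d1,-d2];s=np.linalg.lstsq(A,c2-c1,rcond=None)[0]
    a,b=c1+s[0]*d1,c2+s[1]*d2
    return (a+b)/2,np.linalg.norm(a-b)
def crop(f,x,y,w,h,k,o):
    im=cv2.imread('pics/'+f)[y:y+h,x:x+w]; cv2.imwrite('pics/'+o,cv2.resize(im,None,fx=k,fy=k,interpolation=cv2.INTER_CUBIC))
E
python3 - <<'E'
from h import *
crop('scene0.png',125,160,120,100,6,'c1.png')
crop('side0.png',285,140,100,60,7,'c2.png')
crop('scene0.png',265,140,150,130,5,'c3.png')
crop('side0.png',190,210,160,140,5,'c4.png')
for p in [(0,0),(157,210)]: pass
print('rack',on('scene',(157,215),0.03),on('side',(333,172),0.03))
print('tester',on('scene',(338,205),0.06),on('side',(270,275),0.06))
E
```

```text
rack [ 0.5406933  -0.28727636  0.03      ] [ 0.51532332 -0.28513244  0.03      ]
tester [0.58417026 0.08137186 0.06      ] [0.54778018 0.09821527 0.06      ]
```

View pics/c1.png

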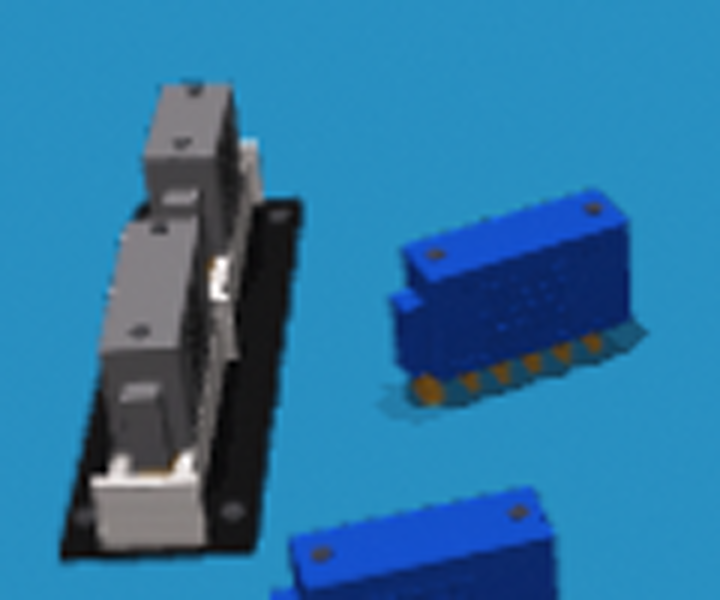

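View pics/c2.png

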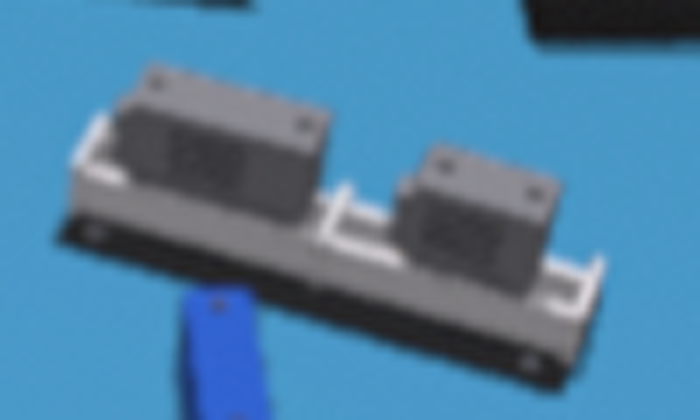

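View pics/c3.png

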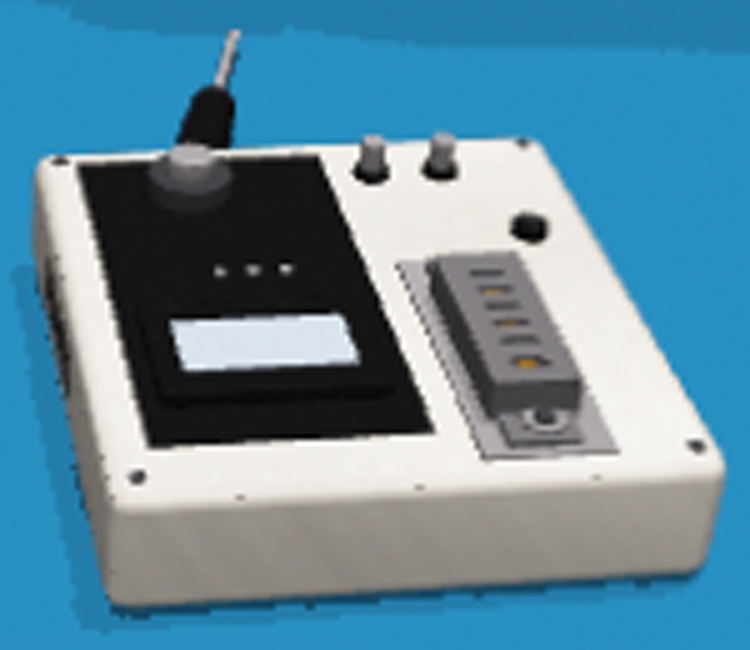

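View pics/c4.png

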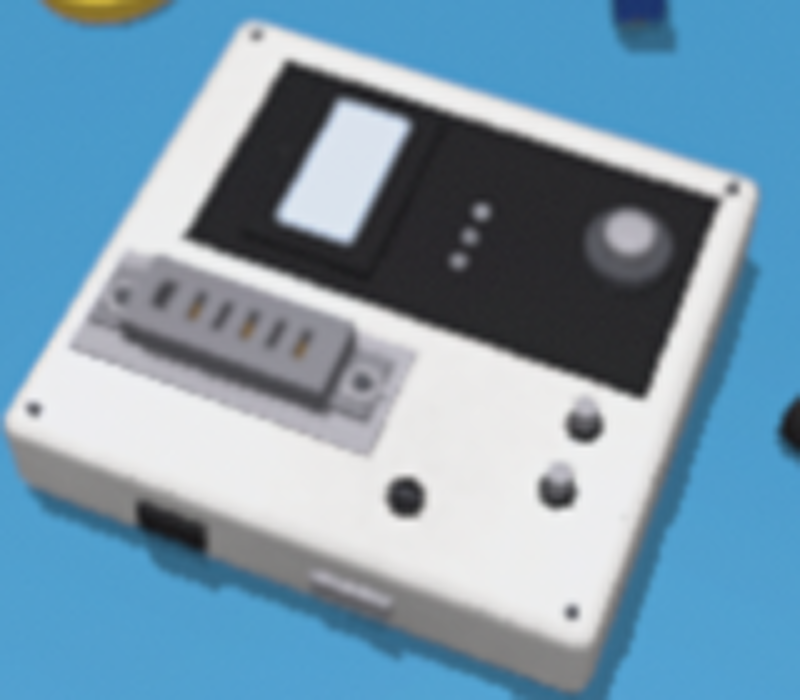

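```bash
python3 - <<'E'
from h import *
# long plug top holes: scene crop c1 (origin 125,160,k6); side c2 (285,140,k7)
def s1(u,v): return (125+u/6-.4,160+v/6-.4)
def s2(u,v): return (285+u/7-.4,140+v/7-.4)
print(on('scene',s1(160,229),.071),on('scene',s1(140,331),.071))
print(on('side',s2(306,124),.071),on('side',s2(156,82),.071))
print(two(s1(160,229),s2(306,124)),two(s1(140,331),s2(156,82)))
def s3(u,v): return (265+u/5-.4,140+v/5-.4)
def s4(u,v): return (190+u/5-.4,210+v/5-.4)
print('slots',two(s3(487,272),s4(302,345)),two(s3(527,363),s4(163,294)))
print('button',two(s3(193,157),s4(632,232)))
print('screw',two(s3(545,416),s4(122,294)))
E
```

```text
[ 0.53771895 -0.29424527  0.071     ] [ 0.59760386 -0.29536541  0.071     ]
[ 0.53523917 -0.2922632   0.071     ] [ 0.59633795 -0.29374536  0.071     ]
(array([ 0.53554491, -0.29444497,  0.06938298]), np.float64(0.0005281796240585606)) (array([ 0.59659363, -0.29533917,  0.07000443]), np.float64(0.0006782550437047554))
slots (array([0.57801675, 0.13171013, 0.0793266 ]), np.float64(0.0008997146029347946)) (array([0.64187471, 0.12949678, 0.07832531]), np.float64(0.0017729667844603254))
button (array([0.46969977, 0.02892868, 0.07732209]), np.float64(0.001363712201935008))
screw (array([0.6621271 , 0.13113568, 0.06809279]), np.float64(0.00023440974625349795))
```

move_arm --deltas "60 38 -46 0 0.05; 60 76 -92 0 0.1; 60 114 -138 0 0.15; 60 152 -184 0 0.2; 60 190 -230 0 0.23" --newtons 20

```text
clock: 0.78
position: [0.3561, 0.3969, 0.2387]
eef_rot: [-1.571, -0.0, -0.026]
contact_force: [1.6, -0.1, 0.3]
gripper_width: 0.682
```

move_arm --deltas "60 38 -46 0 0; 60 76 -92 0 0; 60 114 -138 0 0; 60 152 -184 0 0; 60 190 -230 0 0"

```text
clock: 1.4
position: [0.546, 0.1671, 0.2387]
eef_rot: [-1.571, -0.0, -0.027]
contact_force: [0.1, 1.4, 0.2]
gripper_width: 0.679
```

move_arm --deltas "60 30 -38 0 0; 60 30 -38 0 0; 60 30 -38 0 0; 60 30 -38 0 0; 60 30 -38 0 0"

```text
clock: 2.02
position: [0.5745, 0.1319, 0.2387]
eef_rot: [-1.57, 0.0, -0.025]
contact_force: [0.1, 0.3, -0.2]
gripper_width: 0.684
```

```bash
python3 - <<'E'
from h import *
import json
s=st(); cap('wrist','w1.png'); json.dump({k:np.array(v).tolist() for k,v in s.items()},open('p1.json','w'))
E
```

```text
{'clock': 2.025, 'position': [0.5745, 0.1319, 0.2387], 'eef_rot': [-1.5704, 0.0003, -0.0247], 'contact_force': [0.0832, 0.2906, -0.1905], 'moment': [0.0074, 0.0102, 0.0447], 'gripper_width': 0.6838, 'joints': [-0.4128, 0.4338, 0.1479, 1.7121, -0.0741, 1.0012, 1.3076]}
```

View pics/w1.png

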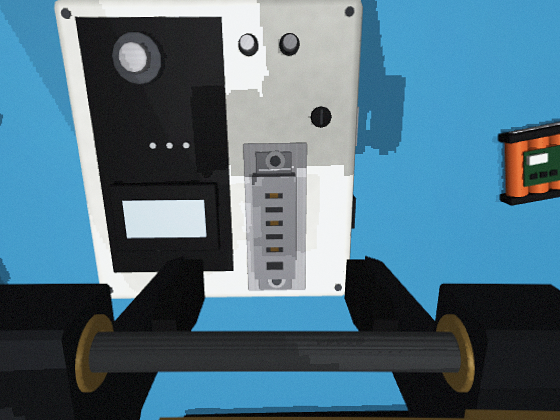

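```bash
python3 - <<'E'
from h import *
crop('w1.png',225,130,100,165,4,'c5.png')
crop('w1.png',100,20,80,80,6,'c6.png')
E
```

```text
(no output)
```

View pics/c5.png

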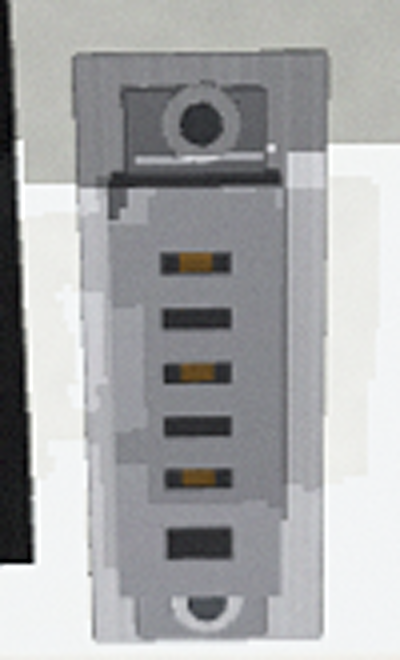

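View pics/c6.png

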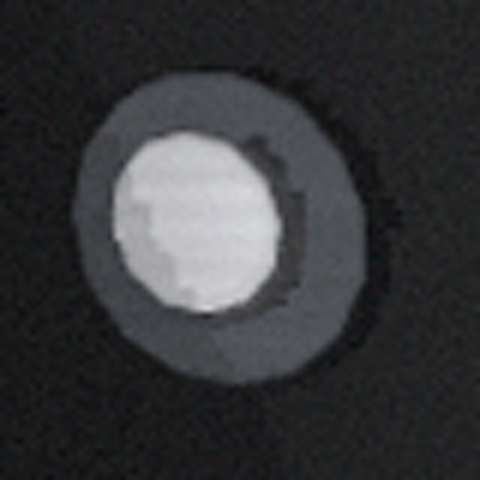

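```bash
python3 - <<'E'
from h import *
import json
s=json.load(open('p1.json'))
im=cv2.imread('pics/w1.png').astype(int)
sub=im[190:280,255:295]
m=((sub[...,0]<85)).astype(np.uint8)  # blue channel low: dark or brown
n,lab,stt,cen=cv2.connectedComponentsWithStats(m)
P=[]
for i in range(1,n):
    if stt[i,4]>30:
        x,y,w,h,a=stt[i]; c=(255+cen[i][0],190+cen[i][1])
        X=on('wrist',c,.081,s); print(np.round(c,2),w,h,a,np.round(X*1000,2)); P.append(X[:2])
P=np.array(P); sx=np.array([-30,-18,-6,6,18,33])/1000
if len(P)==6:
    P=P[np.argsort(P[:,0])]
    A=np.polyfit(sx,P,1); print('dir',A[0],'yaw',np.arctan2(A[0][1],A[0][0]),'mid',A[1]*1000); print((P-sx[:,None]*A[0]-A[1])*1000)
# plate yaw: edges left/right of plate
def c5(u,v): return (225+u/4-.375,130+v/4-.375)
for a,b in [((73,60),(94,635)),((328,60),(322,635)),((110,190),(108,590)),((281,190),(280,590))]:
    z=.063 if a[0] in(73,328) else .081
    A,B=on('wrist',c5(*a),z,s),on('wrist',c5(*b),z,s);print(np.round(A*1000,1),np.round(B*1000,1),np.arctan2(B[1]-A[1],B[0]-A[0]))
# screws
for q in [(201,124)]: print('screw',on('wrist',c5(*q),.068,s))
# button top ellipse
b=im[20:100,100:180]; mb=(b.min(-1)>150).astype(np.uint8)
cs,_=cv2.findContours(mb,cv2.RETR_EXTERNAL,cv2.CHAIN_APPROX_NONE); c=max(cs,key=cv2.contourArea); e=cv2.fitEllipse(c); print(e)
print('button',on('wrist',(e[0][0]+100,e[0][1]+20),.081,s))
# LCD / panel corner edges for tester yaw
E
```

```text
[273.42 195.13] 18 6 89 [578.53 130.41  81.  ]
[274. 209.] 17 5 85 [590.5  130.58  81.  ]
[274. 223.] 17 5 85 [602.85 130.26  81.  ]
[274. 236.] 17 5 85 [614.56 129.95  81.  ]
[274.1  249.02] 17 5 84 [626.53 129.73  81.  ]
[274.5  265.36] 16 8 123 [641.9  129.68  81.  ]
dir [ 1.00387798 -0.01493729] yaw -0.014878493852300681 mid [608.64277645 130.10842014]
[[ 0.00474392 -0.1480519 ]
 [-0.06852027  0.20353737]
 [ 0.22895533  0.06138387]
 [-0.11011389 -0.06417575]
 [-0.1840344  -0.11429076]
 [ 0.12896931  0.06159718]]
[538.5 105.7  63. ] [673.2 104.   63. ] -0.012527374020337344
[539.9 159.4  63. ] [674.6 157.8  63. ] -0.01212581792876531
[562.9 113.4  81. ] [652.7 109.2  81. ] -0.047231865322656594
[563.8 148.3  81. ] [653.7 147.2  81. ] -0.01294434671216615
screw [0.55196272 0.13231008 0.068     ]
((32.286949157714844, 36.7271614074707), (24.738601684570312, 29.177675247192383), 149.22650146484375)
button [0.47014829 0.02854534 0.081     ]
```

move_arm --deltas "60 -6 -61 0 0; 60 -12 -122 0 0; 60 -18 -183 0 0; 60 -24 -244 0 0; 60 -30 -305 0 0.01"

```text
clock: 2.7
position: [0.5449, -0.1756, 0.239]
eef_rot: [-1.571, -0.001, -0.015]
contact_force: [1.6, -0.5, -0.5]
gripper_width: 0.682
```

move_arm --deltas "60 -6 -61 0 0; 60 -11 -119 0 0; 60 -11 -119 0 0; 60 -11 -119 0 0; 60 -11 -119 0 0"

```text
clock: 3.32
position: [0.5348, -0.2911, 0.2386]
eef_rot: [-1.57, -0.0, -0.014]
contact_force: [0.1, 0.2, -0.3]
gripper_width: 0.678
```

```bash
python3 - <<'E'
from h import *
import json
s=st(); cap('wrist','w2.png'); json.dump({k:np.array(v).tolist() for k,v in s.items()},open('p2.json','w'))
E
```

```text
{'clock': 3.325, 'position': [0.5348, -0.2911, 0.2386], 'eef_rot': [-1.5697, -0.0001, -0.0138], 'contact_force': [0.1327, 0.2471, -0.2774], 'moment': [0.0564, 0.0107, 0.0022], 'gripper_width': 0.6783, 'joints': [0.2311, 0.474, 0.2668, 1.6654, -0.1428, 1.0216, 2.1016]}
```

View pics/w2.png

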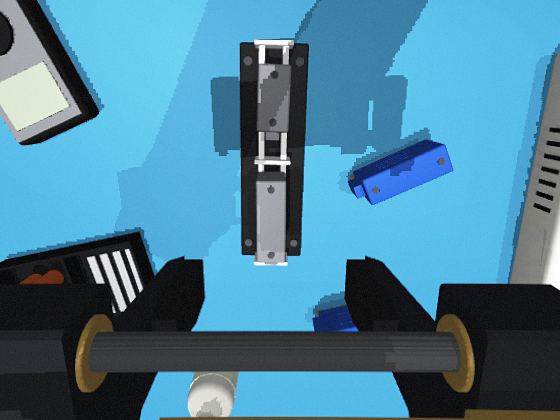

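```bash
python3 - <<'E'
from h import *
print('bottle',on('scene',(103,308),0)); crop('w2.png',235,150,80,120,5,'c7.png')
E
```

```text
bottle [ 0.76716912 -0.36633126  0.        ]
```

View pics/c7.png

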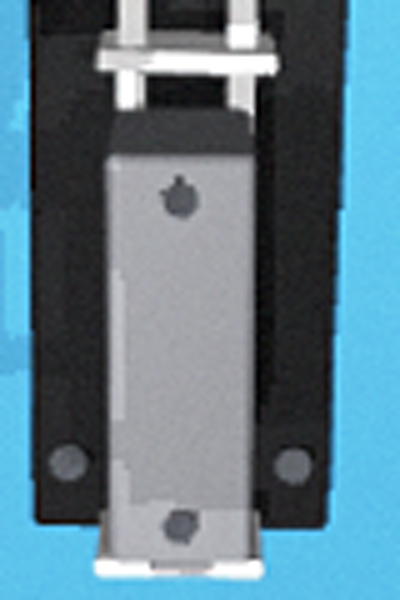

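```bash
python3 - <<'E'
from h import *
import json
s=json.load(open('p2.json'))
q=lambda u,v:(235+u/5-.4,150+v/5-.4)
z=.071
for nm,p in dict(ml=(107,157),mr=(253,155),pl=(107,556),pr=(253,556),h1=(181,200),h2=(181,526),midL=(107,350),midR=(253,350)).items(): print(nm,np.round(on('wrist',q(*p),z,s)*1000,1))
# rack base edges (z~4?)
for p in [(32,60),(33,520),(345,60),(328,520)]: print(np.round(on('wrist',q(*p),.004,s)*1000,1))
# scene projections for check
print(proj('scene',[[.5667,-.2925,.071]]))
E
```

```text
ml [ 528.9 -307.1   71. ]
mr [ 528.9 -282.4   71. ]
pl [ 602.2 -309.2   71. ]
pr [ 602.6 -282.9   71. ]
h1 [ 536.5 -294.7   71. ]
h2 [ 596.5 -295.8   71. ]
midL [ 563.2 -308.1   71. ]
midR [ 563.6 -282.6   71. ]
[ 523.  -325.2    4. ]
[ 623.3 -328.9    4. ]
[ 523.9 -261.9    4. ]
[ 624.3 -264.9    4. ]
[[150.85988235 205.70265964]]
```

move_arm --deltas "60 35 -4 0 -0.006; 60 35 -4 -50 -0.006; 60 35 -4 -100 -0.006; 60 35 -4 -150 -0.006; 60 35 -4 -180 -0.006"

```text
clock: 4.0
position: [0.5685, -0.2951, 0.0561]
eef_rot: [-1.569, 0.003, -0.021]
contact_force: [-0.5, -0.2, 0.0]
gripper_width: 0.683
```

move_arm --deltas "60 0 0 -10 0; 60 0 0 -20 0; 60 0 0 -20 0; 60 0 0 -20 0; 60 0 0 -20 0"

```text
clock: 4.62
position: [0.5696, -0.2976, 0.0396]
eef_rot: [-1.571, -0.001, -0.023]
contact_force: [-0.5, -0.8, -0.2]
gripper_width: 0.681
```

```bash
python3 - <<'E'
from h import *
st(); cap('side','s2.png'); cap('scene','sc2.png')
crop('side0.png' if 0 else 's2.png',270,100,140,110,5,'c8.png'); crop('sc2.png',90,120,140,110,5,'c9.png')
E
```

```text
{'clock': 4.625, 'position': [0.5696, -0.2976, 0.0396], 'eef_rot': [-1.5713, -0.0014, -0.0228], 'contact_force': [-0.5315, -0.8291, -0.2274], 'moment': [0.0343, 0.0574, -0.0213], 'gripper_width': 0.6811, 'joints': [0.2724, 0.7856, 0.2015, 1.6751, -0.2211, 0.7017, 2.1337]}
```

View pics/c8.png

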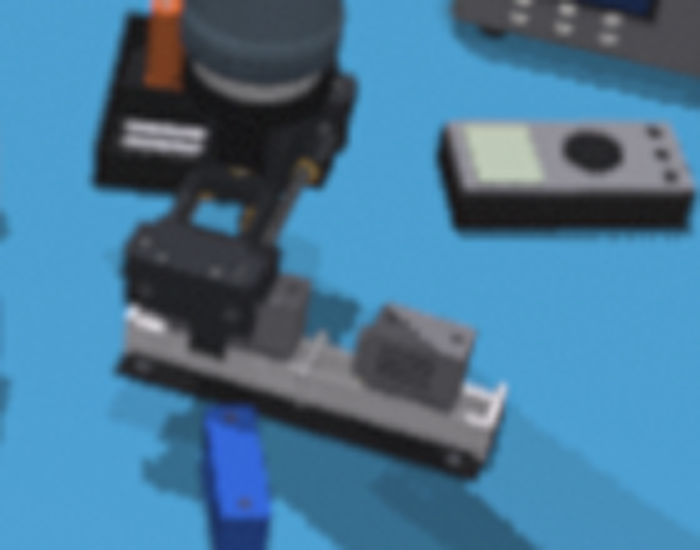

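View pics/c9.png

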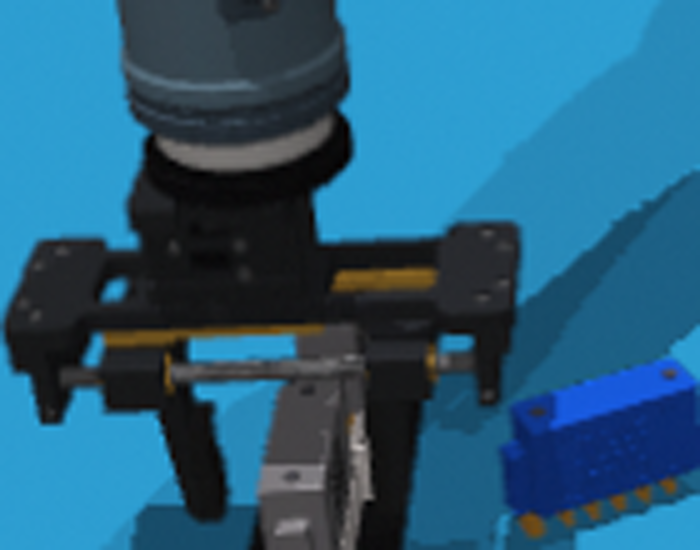

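```bash
python3 - <<'E'
from h import *
st(); cap('wrist','w3.png');st()
E
```

```text
{'clock': 4.725, 'position': [0.5694, -0.2975, 0.0393], 'eef_rot': [-1.5711, -0.0009, -0.0228], 'contact_force': [0.2772, 0.0369, -0.0255], 'moment': [0.0379, 0.0034, -0.0182], 'gripper_width': 0.6819, 'joints': [0.2724, 0.786, 0.2014, 1.6753, -0.2212, 0.7016, 2.1336]}
{'clock': 4.775, 'position': [0.5693, -0.2974, 0.0392], 'eef_rot': [-1.571, -0.0007, -0.0228], 'contact_force': [-0.0012, 0.1759, -0.0369], 'moment': [0.0322, 0.053, 0.029], 'gripper_width': 0.6791, 'joints': [0.2724, 0.7862, 0.2014, 1.6755, -0.2212, 0.7016, 2.1337]}
```

View pics/w3.png

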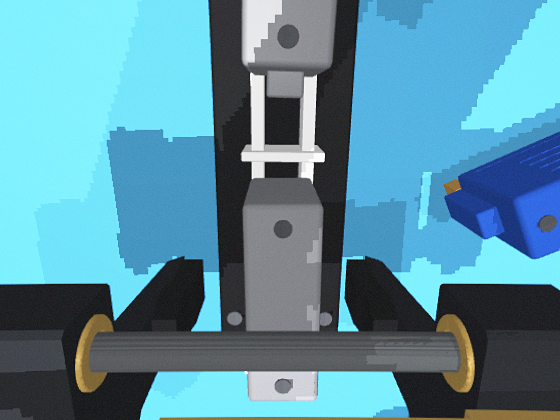

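```bash
python3 - <<'E'
from h import *
s=st()
for p in [(243,205),(322,205),(283,205),(283,229),(283,386),(247,400),(317,400),(282,401),(283,377)]: print(p,np.round(on('wrist',p,.071,s)*1000,1))
E
python3 -c "
import sys;sys.path.insert(0,'.')
from h import *
crop('w3.png',225,170,120,240,2.5,'c10.png')"
```

```text
{'clock': 4.775, 'position': [0.5693, -0.2974, 0.0392], 'eef_rot': [-1.571, -0.0007, -0.0228], 'contact_force': [-0.0012, 0.1759, -0.0369], 'moment': [0.0322, 0.053, 0.029], 'gripper_width': 0.6791, 'joints': [0.2724, 0.7862, 0.2014, 1.6755, -0.2212, 0.7016, 2.1337]}
(243, 205) [ 528.3 -307.    71. ]
(322, 205) [ 528.9 -282.1   71. ]
(283, 205) [ 528.6 -294.4   71. ]
(283, 229) [ 536.6 -294.5   71. ]
(283, 386) [ 597.1 -295.6   71. ]
(247, 400) [ 602.9 -309.    71. ]
(317, 400) [ 603.5 -283.2   71. ]
(282, 401) [ 603.7 -296.1   71. ]
(283, 377) [ 593.2 -295.5   71. ]
```

View pics/c10.png

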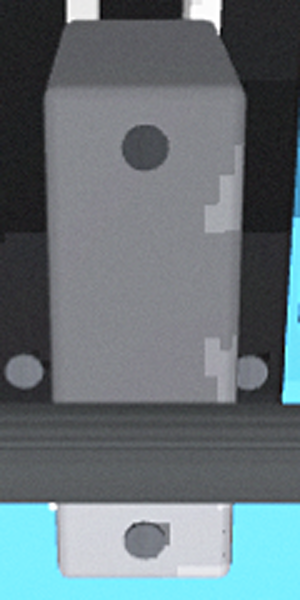

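move_arm --deltas "60 1 2.3 0 0; 60 1 2.3 0 0; 40 1 2.3 0 0; 34 1 2.3 0 0; 20 1 2.3 0 0" --newtons 25

```text
clock: 5.4
position: [0.57, -0.2951, 0.0387]
eef_rot: [-1.571, 0.0, -0.023]
contact_force: [-0.0, -0.2, -0.5]
gripper_width: 0.368
```

```bash
python3 - <<'E'
from h import *
st()
E
```

```text
{'clock': 5.4, 'position': [0.57, -0.2951, 0.0387], 'eef_rot': [-1.5708, 0.0001, -0.0229], 'contact_force': [-0.0074, -0.2117, -0.4674], 'moment': [0.0298, -0.0572, 0.0162], 'gripper_width': 0.3677, 'joints': [0.2685, 0.7867, 0.2015, 1.6761, -0.2214, 0.7012, 2.13]}
```

move_arm --deltas "15 0 0 0 0; 15 0 0 0 0; 15 0 0 0 0; 15 0 0 0 0; 15 0 0 0 0" --newtons 40

```text
clock: 6.02
position: [0.5701, -0.295, 0.0387]
eef_rot: [-1.571, -0.0, -0.023]
contact_force: [-0.9, -0.4, -0.2]
gripper_width: 0.294
```

```bash
python3 - <<'E'
from h import *
st()
E
```

```text
{'clock': 6.025, 'position': [0.5701, -0.295, 0.0387], 'eef_rot': [-1.5708, -0.0, -0.0228], 'contact_force': [-0.8611, -0.354, -0.2003], 'moment': [0.0027, 0.0595, -0.0279], 'gripper_width': 0.2937, 'joints': [0.2684, 0.7866, 0.2015, 1.6761, -0.2214, 0.7013, 2.13]}
```

move_arm --deltas "15 0 0 10 0; 15 0 0 40 0; 15 0 0 90 0; 15 0 0 130 0; 15 6 60 130 0"

```text
clock: 6.65
position: [0.5771, -0.2417, 0.1736]
eef_rot: [-1.577, -0.008, -0.032]
contact_force: [1.5, 0.8, -1.7]
gripper_width: 0.295
```

move_arm --deltas "15 5 60 0 0; 15 10 120 0 0; 15 15 180 0 0; 15 20 240 0 0.01; 15 25 300 0 0.01"

```text
clock: 7.28
position: [0.6011, 0.0668, 0.1695]
eef_rot: [-1.571, -0.001, -0.013]
contact_force: [0.8, 0.6, -0.9]
gripper_width: 0.29
```

move_arm --deltas "15 5 50 0 0; 15 7 65 0 0; 15 7 65 0 0; 15 7 65 0 0; 15 7 65 0 0"

```text
clock: 7.9
position: [0.6082, 0.1277, 0.1689]
eef_rot: [-1.572, -0.0, -0.016]
contact_force: [0.3, 0.9, -1.1]
gripper_width: 0.292
```

```bash
python3 - <<'E'
from h import *
st(); cap('wrist','w4.png'); cap('side','s4.png');cap('scene','sc4.png')
crop('s4.png',170,170,180,140,4,'c11.png'); crop('sc4.png',280,100,140,150,4,'c12.png')
E
```

```text
{'clock': 7.9, 'position': [0.6082, 0.1277, 0.1689], 'eef_rot': [-1.5717, -0.0, -0.0157], 'contact_force': [0.2655, 0.8957, -1.1122], 'moment': [0.0265, -0.0103, 0.0419], 'gripper_width': 0.2917, 'joints': [-0.4284, 0.5725, 0.2085, 1.6855, -0.1427, 0.8986, 1.392]}
```

View pics/w4.png

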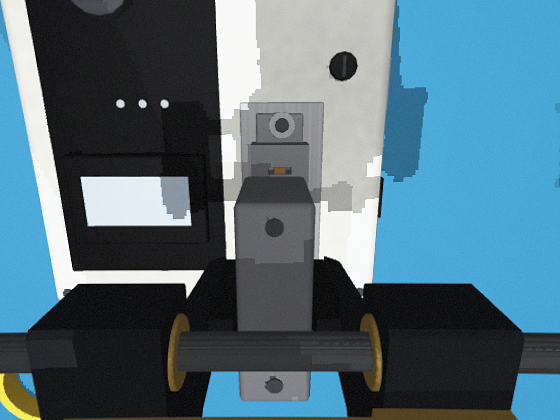

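View pics/c11.png

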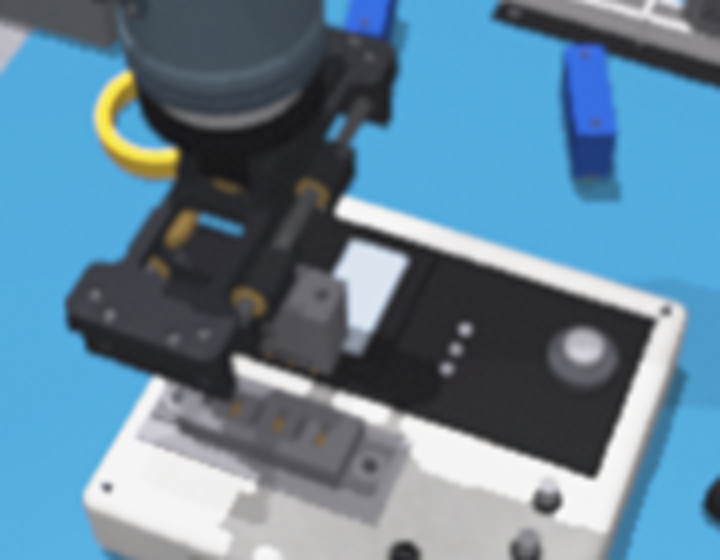

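View pics/c12.png

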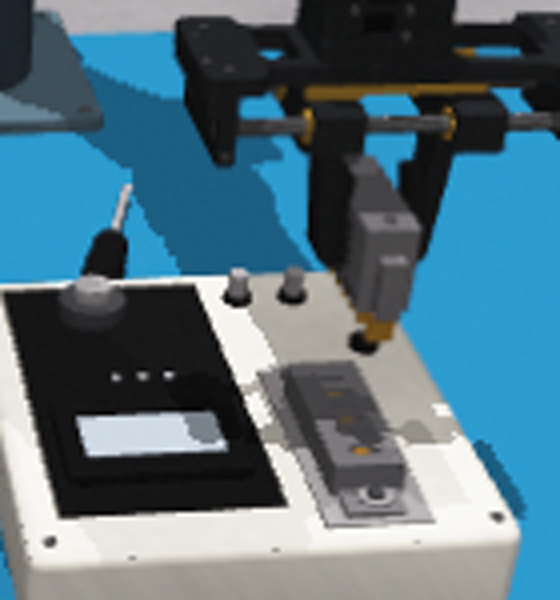

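```bash
python3 - <<'E'
from h import *
s=st(); crop('w4.png',220,90,120,180,3.3,'c13.png')
cap('wrist','w5.png')
for p in [(274,227),(274,386),(274,205),(274,400)]: print('plug',p,np.round(on('wrist',p,.2012,s)*1000,1))
for p in [(281.5,170)]: print('slot1',np.round(on('wrist',p,.081,s)*1000,1))
E
```

```text
{'clock': 8.05, 'position': [0.6082, 0.1289, 0.1688], 'eef_rot': [-1.5711, -0.0, -0.0143], 'contact_force': [-0.4354, 1.284, -1.3081], 'moment': [0.0499, 0.053, -0.0265], 'gripper_width': 0.2925, 'joints': [-0.4292, 0.5728, 0.2075, 1.6851, -0.1429, 0.8986, 1.3918]}
plug (274, 227) [574.6 128.6 201.2]
plug (274, 386) [635.4 127.7 201.2]
plug (274, 205) [567.3 128.7 201.2]
plug (274, 400) [641.5 127.6 201.2]
slot1 [578.4 133.1  81. ]
```

View pics/c13.png

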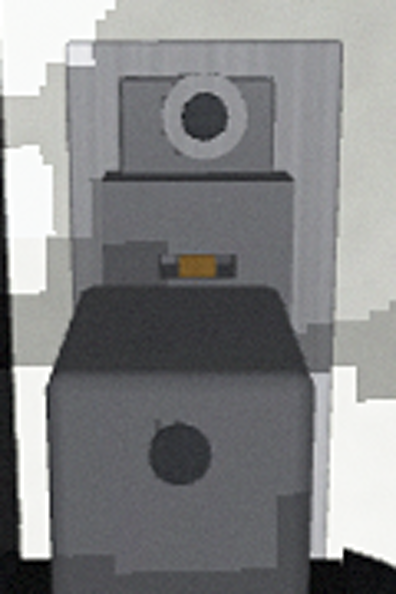

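move_arm --deltas "15 0 0.5 -20 0; 15 0 0.5 -40 0; 15 0 0.5 -58 0; 15 0 0.5 -58 0; 15 0 0.5 -58 0"

```text
clock: 8.72
position: [0.6082, 0.1304, 0.1107]
eef_rot: [-1.571, 0.0, -0.013]
contact_force: [-0.5, -0.8, -1.3]
gripper_width: 0.292
```

```bash
python3 - <<'E'
from h import *
st(); cap('wrist','w6.png'); st(); cap('side','s6.png');cap('scene','sc6.png')
crop('w6.png',220,90,120,180,3.3,'c14.png');crop('s6.png',190,240,130,90,5,'c15.png'); crop('sc6.png',320,140,100,110,5,'c16.png')
st()
E
```

```text
{'clock': 8.725, 'position': [0.6082, 0.1304, 0.1107], 'eef_rot': [-1.5709, 0.0001, -0.0128], 'contact_force': [-0.4718, -0.7616, -1.2559], 'moment': [-0.0234, -0.045, -0.0006], 'gripper_width': 0.2919, 'joints': [-0.4183, 0.6506, 0.1897, 1.7143, -0.1611, 0.792, 1.405]}
{'clock': 8.775, 'position': [0.6084, 0.1305, 0.1111], 'eef_rot': [-1.5707, -0.0006, -0.0128], 'contact_force': [0.0628, 0.3194, -1.3047], 'moment': [0.0492, 0.0292, -0.0262], 'gripper_width': 0.2892, 'joints': [-0.4184, 0.6501, 0.1898, 1.7141, -0.1611, 0.792, 1.405]}
{'clock': 8.875, 'position': [0.6085, 0.1305, 0.1113], 'eef_rot': [-1.5705, -0.001, -0.0129], 'contact_force': [0.5294, -0.0899, -0.8394], 'moment': [0.0419, 0.0275, 0.0113], 'gripper_width': 0.2908, 'joints': [-0.4184, 0.6497, 0.1898, 1.7141, -0.1611, 0.7919, 1.4049]}
```

View pics/c14.png

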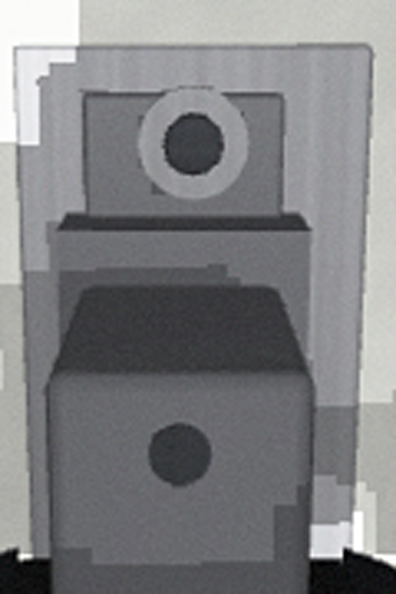

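View pics/c15.png

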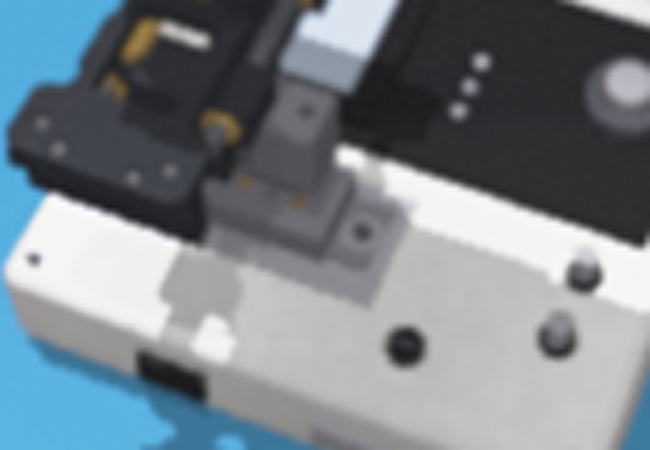

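View pics/c16.png

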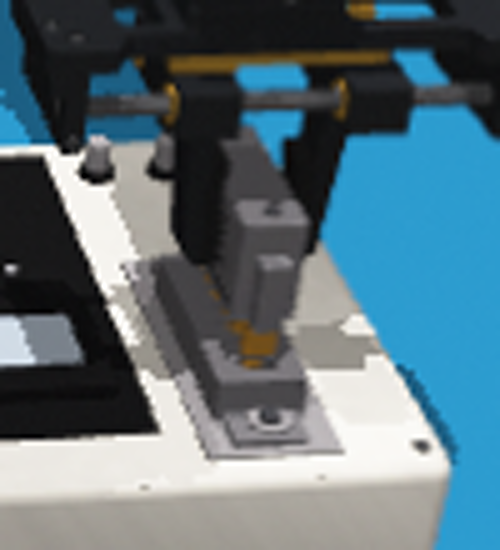

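move_arm --deltas "15 0 0 -1.5 0; 15 0 0 -3 0; 15 0 0 -4 0; 15 0 0 -5 0; 15 0 0 -5.5 0"

```text
clock: 9.5
position: [0.6081, 0.1305, 0.1051]
eef_rot: [-1.571, 0.0, -0.013]
contact_force: [-0.9, 0.3, -1.5]
gripper_width: 0.292
```

```bash
python3 - <<'E'
from h import *
st()
E
```

```text
{'clock': 9.5, 'position': [0.6081, 0.1305, 0.1051], 'eef_rot': [-1.5708, 0.0001, -0.0128], 'contact_force': [-0.8996, 0.3199, -1.527], 'moment': [-0.0017, 0.0202, -0.033], 'gripper_width': 0.2922, 'joints': [-0.417, 0.6584, 0.1878, 1.7167, -0.1628, 0.7818, 1.4063]}
```

move_arm --deltas "15 0 0 -0.5 0; 15 0 0 -1 0; 15 0 0 -1.5 0; 15 0 0 -2 0; 15 0 0 -2 0"

```text
clock: 10.12
position: [0.6081, 0.1305, 0.1032]
eef_rot: [-1.571, 0.0, -0.013]
contact_force: [-0.2, -0.2, -2.5]
gripper_width: 0.294
```

```bash
python3 - <<'E'
from h import *
st()
E
```

```text
{'clock': 10.125, 'position': [0.6081, 0.1305, 0.1032], 'eef_rot': [-1.5708, 0.0, -0.0127], 'contact_force': [-0.2002, -0.1982, -2.5463], 'moment': [0.0162, 0.0343, 0.0383], 'gripper_width': 0.2945, 'joints': [-0.4165, 0.6612, 0.1871, 1.7174, -0.1635, 0.7783, 1.4068]}
```

move_arm --deltas "15 0 0 -1 0; 15 0 0 -2 0; 15 0 0 -2.5 0; 15 0 0 -3 0; 15 0 0 -3 0"

```text
clock: 10.75
position: [0.6085, 0.1306, 0.1007]
eef_rot: [-1.571, -0.001, -0.013]
contact_force: [-0.7, -0.3, 6.2]
gripper_width: 0.289
```

```bash
python3 - <<'E'
from h import *
st()
E
```

```text
{'clock': 10.75, 'position': [0.6085, 0.1306, 0.1007], 'eef_rot': [-1.5705, -0.0009, -0.0128], 'contact_force': [-0.6812, -0.2822, 6.1782], 'moment': [-0.0375, 0.1769, 0.0008], 'gripper_width': 0.2894, 'joints': [-0.4158, 0.6649, 0.1862, 1.7179, -0.1644, 0.7731, 1.4075]}
```

move_arm --deltas "15 0 0 -1 0; 15 0 0 -1.5 0; 15 0 0 -2 0; 15 0 0 -2.5 0; 15 0 0 -3 0"

```text
clock: 11.38
position: [0.6088, 0.1306, 0.0983]
eef_rot: [-1.57, -0.002, -0.013]
contact_force: [-0.9, -0.7, 10.4]
gripper_width: 0.291
```

```bash
python3 - <<'E'
from h import *
st()
E
```

```text
{'clock': 11.375, 'position': [0.6088, 0.1306, 0.0983], 'eef_rot': [-1.5702, -0.0015, -0.0128], 'contact_force': [-0.8555, -0.7283, 10.3667], 'moment': [-0.0693, 0.4427, -0.0086], 'gripper_width': 0.2909, 'joints': [-0.4151, 0.6684, 0.1854, 1.7184, -0.1653, 0.7684, 1.4082]}
```

```bash
python3 - <<'E'
from h import *
cap('side','s7.png');cap('scene','sc7.png');cap('wrist','w7.png')
crop('s7.png',190,220,130,90,5,'c17.png'); crop('sc7.png',320,140,100,110,5,'c18.png');crop('w7.png',220,90,120,180,3.3,'c19.png')
st()
E
```

```text
{'clock': 11.525, 'position': [0.6088, 0.1307, 0.0983], 'eef_rot': [-1.5702, -0.0014, -0.0128], 'contact_force': [-1.2781, -0.153, 8.6968], 'moment': [-0.0314, 0.4454, 0.0044], 'gripper_width': 0.289, 'joints': [-0.4151, 0.6685, 0.1853, 1.7185, -0.1653, 0.7684, 1.4082]}
```

View pics/c17.png

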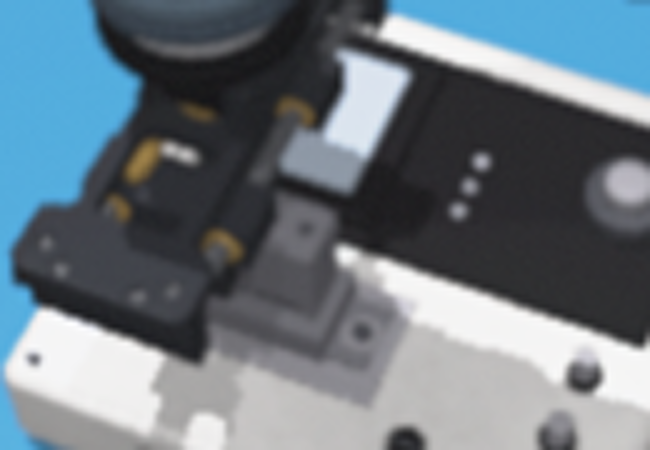

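View pics/c18.png

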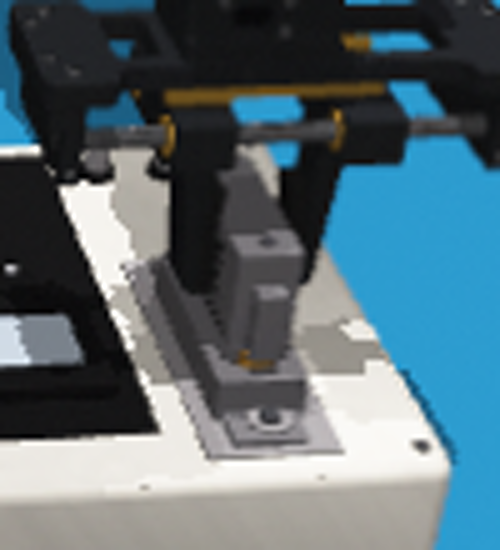

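View pics/c19.png

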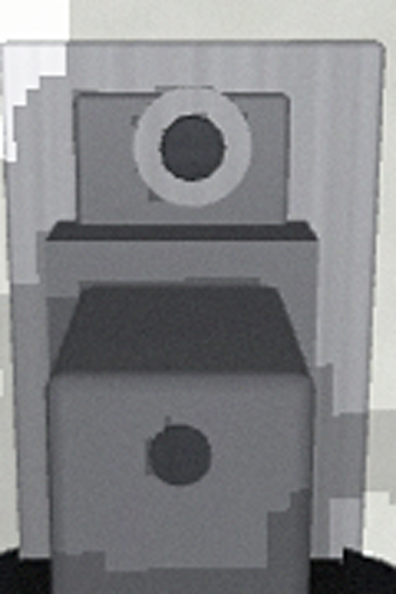

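move_arm --deltas "15 0 0 -1 0; 15 0 0 -1.5 0; 15 0 0 -2 0; 15 0 0 -2.5 0; 15 0 0 -3 0"

```text
clock: 12.15
position: [0.6086, 0.1307, 0.0949]
eef_rot: [-1.57, -0.001, -0.013]
contact_force: [-0.7, 0.6, 6.7]
gripper_width: 0.29
```

```bash
python3 - <<'E'
from h import *
st()
E
```

```text
{'clock': 12.15, 'position': [0.6086, 0.1307, 0.0949], 'eef_rot': [-1.5703, -0.0011, -0.0127], 'contact_force': [-0.7141, 0.6094, 6.6961], 'moment': [0.0509, 0.1711, 0.0048], 'gripper_width': 0.2904, 'joints': [-0.4144, 0.6733, 0.1842, 1.7197, -0.1663, 0.7626, 1.409]}
```

move_arm --deltas "15 0 0 -0.7 0; 15 0 0 -1.2 0; 15 0 0 -1.7 0; 15 0 0 -2.2 0; 15 0 0 -2.4 0"

```text
clock: 12.78
position: [0.6086, 0.1308, 0.0926]
eef_rot: [-1.57, -0.001, -0.013]
contact_force: [-0.6, -0.1, 8.4]
gripper_width: 0.289
```

```bash
python3 - <<'E'
from h import *
st()
E
```

```text
{'clock': 12.775, 'position': [0.6086, 0.1308, 0.0926], 'eef_rot': [-1.5703, -0.0011, -0.0127], 'contact_force': [-0.6103, -0.0716, 8.3659], 'moment': [0.0962, 0.3747, -0.0091], 'gripper_width': 0.2889, 'joints': [-0.4138, 0.6767, 0.1833, 1.7204, -0.167, 0.7585, 1.4095]}
```

move_arm --deltas "15 0 0 -0.4 0; 15 0 0 -0.8 0; 15 0 0 -1.2 0; 15 0 0 -1.2 0; 15 0 0 -1.2 0"

```text
clock: 13.4
position: [0.6087, 0.1307, 0.0924]
eef_rot: [-1.57, -0.001, -0.013]
contact_force: [-5.2, -0.6, 15.9]
gripper_width: 0.293
```

```bash
python3 - <<'E'
from h import *
st()
cap('side','s8.png');cap('scene','sc8.png')
crop('s8.png',190,220,130,90,5,'c20.png'); crop('sc8.png',320,140,100,110,5,'c21.png')
E
```

```text
{'clock': 13.4, 'position': [0.6087, 0.1307, 0.0924], 'eef_rot': [-1.57, -0.0012, -0.0128], 'contact_force': [-5.1534, -0.6145, 15.9436], 'moment': [-0.0912, 1.0158, 0.0543], 'gripper_width': 0.2927, 'joints': [-0.4135, 0.6769, 0.1832, 1.7203, -0.1673, 0.7582, 1.4098]}
```

View pics/c20.png

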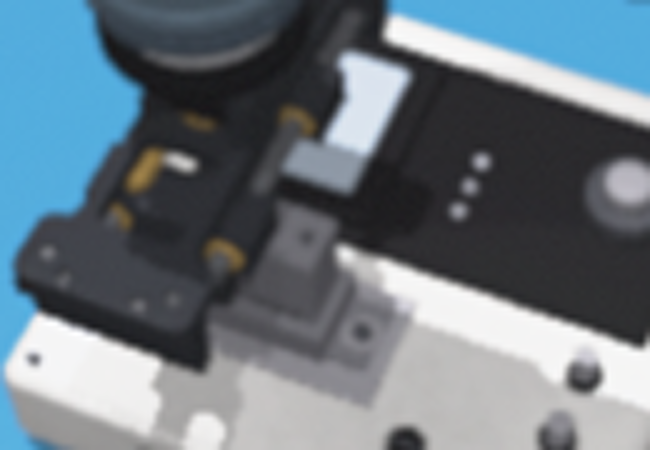

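View pics/c21.png

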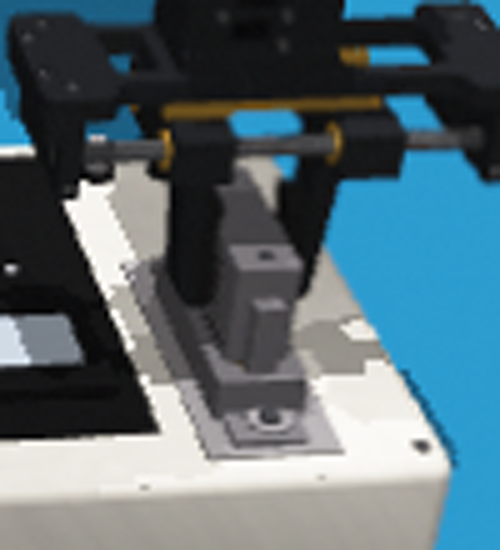

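move_arm --deltas "15 0 0 -0.5 0; 15 0 0 -1 0; 15 0 0 -1 0; 15 0 0 -1 0; 15 0 0 -1 0"

```text
clock: 14.12
position: [0.6088, 0.1307, 0.0923]
eef_rot: [-1.57, -0.001, -0.013]
contact_force: [-6.2, -1.1, 22.9]
gripper_width: 0.29
```

```bash
python3 - <<'E'
from h import *
st()
cap('scene','sc9.png')
a=cv2.imread('pics/sc9.png')[190:225,355:390];b=cv2.imread('pics/sc8.png')[190:225,355:390]
cv2.imwrite('pics/c22.png',cv2.resize(np.hstack([b,a]),None,fx=11,fy=11,interpolation=cv2.INTER_NEAREST))
E
```

```text
{'clock': 14.125, 'position': [0.6088, 0.1307, 0.0923], 'eef_rot': [-1.5698, -0.0014, -0.0129], 'contact_force': [-6.2215, -1.1189, 22.8992], 'moment': [-0.1761, 1.6883, 0.057], 'gripper_width': 0.2898, 'joints': [-0.4133, 0.6771, 0.1831, 1.7202, -0.1676, 0.7579, 1.41]}
```

View pics/c22.png

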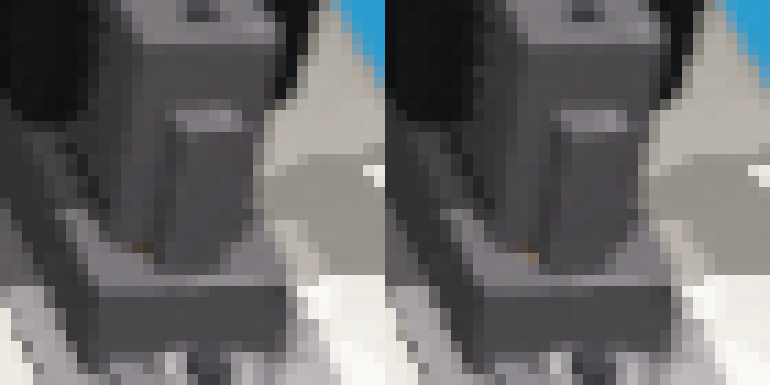

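move_arm --deltas "15 0 0 0.8 0; 15 0 0 1.6 0; 15 0 0 1.8 0; 30 0 0 1.8 0; 50 0 0 1.8 0"

```text
clock: 14.8
position: [0.6078, 0.1304, 0.091]
eef_rot: [-1.571, 0.001, -0.013]
contact_force: [0.7, 0.0, 0.5]
gripper_width: 0.428
```

move_arm --deltas "60 0 0 0 0; 60 0 0 0 0; 60 0 0 5 0; 60 0 0 40 0; 60 0 0 80 0"

```text
clock: 15.42
position: [0.6076, 0.1303, 0.1721]
eef_rot: [-1.571, 0.001, -0.013]
contact_force: [-0.3, -0.5, -0.0]
gripper_width: 0.682
```

move_arm --deltas "60 -25 0 30 0; 60 -50 0 60 0; 60 -50 0 60 0; 60 -50 0 60 0; 60 -50 0 60 0"

```text
clock: 16.05
position: [0.5581, 0.1303, 0.2302]
eef_rot: [-1.572, 0.001, -0.013]
contact_force: [-0.2, -0.9, -0.4]
gripper_width: 0.682
```

```bash
python3 - <<'E'
from h import *
import json
s=st(); json.dump({k:np.array(v).tolist() for k,v in s.items()},open('p10.json','w'))
cap('wrist','w10.png'); cap('side','s10.png');cap('scene','sc10.png')
crop('s10.png',190,220,130,90,5,'c23.png'); crop('sc10.png',320,150,90,90,6,'c24.png')
E
```

```text
{'clock': 16.05, 'position': [0.5581, 0.1303, 0.2302], 'eef_rot': [-1.5716, 0.0014, -0.013], 'contact_force': [-0.1979, -0.8875, -0.4188], 'moment': [0.0201, 0.006, -0.0159], 'gripper_width': 0.6823, 'joints': [-0.4795, 0.4197, 0.2246, 1.7655, -0.1097, 0.9702, 1.3463]}
```

View pics/w10.png

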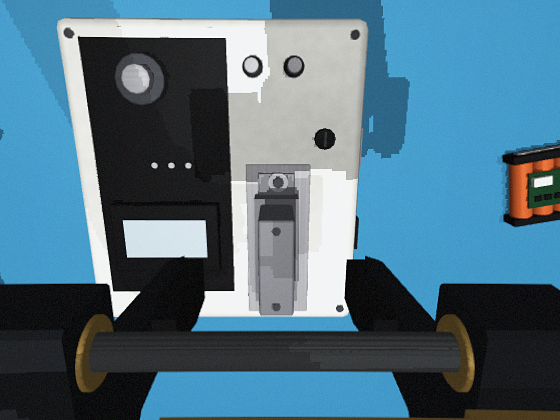

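View pics/c23.png

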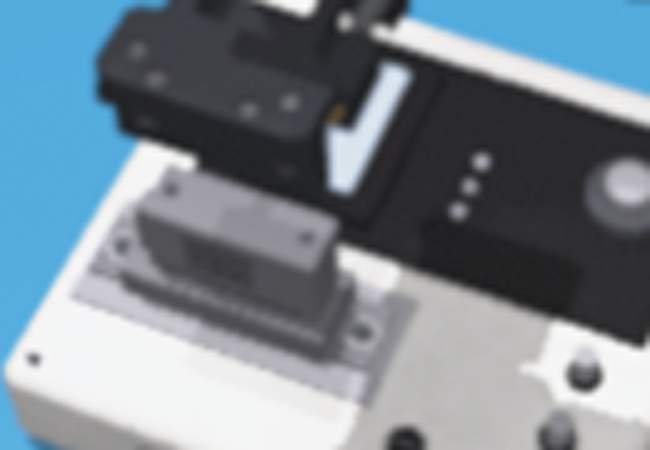

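View pics/c24.png

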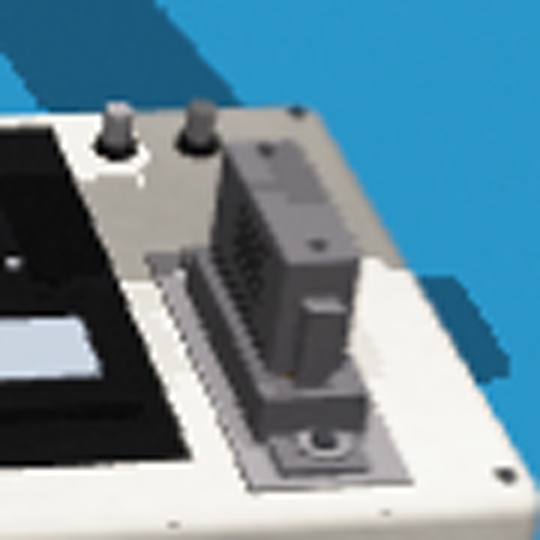

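```bash
python3 - <<'E'
from h import *
import json
s=json.load(open('p10.json'))
q=lambda u,v:(190+u/5-.4,220+v/5-.4); r=lambda u,v:(320+u/6-.42,150+v/6-.42)
print(two(r(267,150),q(308,238)),two(r(318,245),q(171,188)))
for p in [(276.5,231),(276.5,307)]: print(np.round(on('wrist',p,.125,s)*1000,1))
a=cv2.imread('pics/s10.png')[250:300,200:270];cv2.imwrite('pics/c25.png',cv2.resize(a,None,fx=11,fy=11,interpolation=cv2.INTER_CUBIC))
crop('w10.png',235,160,80,160,3.7,'c26.png')
E
```

```text
(array([0.57410881, 0.13105557, 0.12304781]), np.float64(5.9562512699994035e-05)) (array([0.63418688, 0.12973653, 0.1234784 ]), np.float64(2.0567277971428984e-05))
[574.8 130.8 125. ]
[635.1 130.  125. ]
```

View pics/c25.png

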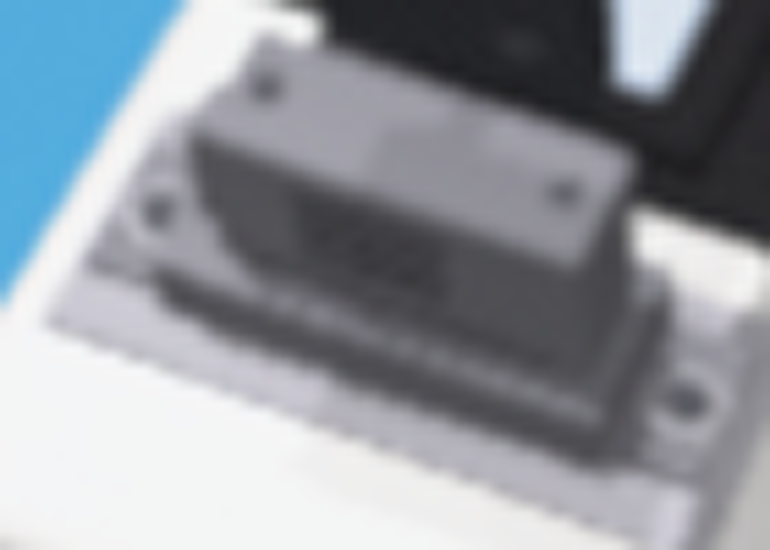

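View pics/c26.png

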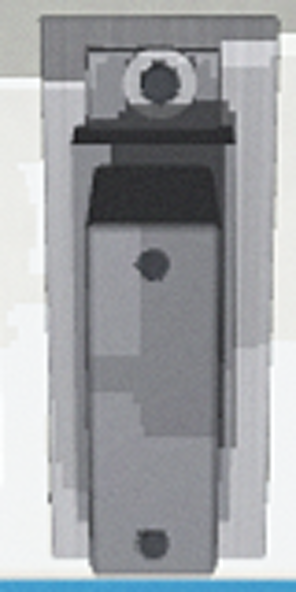

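move_arm --deltas "30 -30 -34 0 0; 0 -60 -68 0 0; 0 -88 -102 0 0; 0 -88 -102 -40 0; 0 -88 -102 -80 0" --newtons 20

```text
clock: 16.82
position: [0.4706, 0.0281, 0.1508]
eef_rot: [-1.57, -0.002, -0.014]
contact_force: [0.5, 0.5, -1.0]
gripper_width: 0.139
```

move_arm --deltas "0 0 0 -30 0; 0 0 0 -50 0; 0 0 0 -58 0; 0 0 0 -58 0; 0 0 0 -58 0"

```text
clock: 17.45
position: [0.4707, 0.0285, 0.0941]
eef_rot: [-1.571, -0.001, -0.013]
contact_force: [-0.2, -0.1, -1.2]
gripper_width: 0.004
```

```bash
python3 - <<'E'
from h import *
import json
s=json.load(open('p10.json'))
im=cv2.imread('pics/w10.png').astype(int)[50:110,105:170]; mb=(im.min(-1)>150).astype(np.uint8)
cs,_=cv2.findContours(mb,cv2.RETR_EXTERNAL,cv2.CHAIN_APPROX_NONE); c=max(cs,key=cv2.contourArea); e=cv2.fitEllipse(c)
print('button',e[1],on('wrist',(e[0][0]+105,e[0][1]+50),.081,s))
st(); cap('side','s11.png'); cap('scene','sc11.png'); crop('s11.png',210,200,150,110,5,'c27.png'); crop('sc11.png',250,110,110,90,6,'c28.png')
E
```

```text
button (25.03936004638672, 28.36372947692871) [0.47011576 0.02868108 0.081     ]
{'clock': 17.45, 'position': [0.4707, 0.0285, 0.0941], 'eef_rot': [-1.5705, -0.0014, -0.0129], 'contact_force': [-0.175, -0.1491, -1.2253], 'moment': [0.0254, -0.0064, -0.0349], 'gripper_width': 0.004, 'joints': [-0.323, 0.4777, 0.2049, 2.1118, -0.1754, 0.5663, 1.5657]}
```

View pics/c27.png

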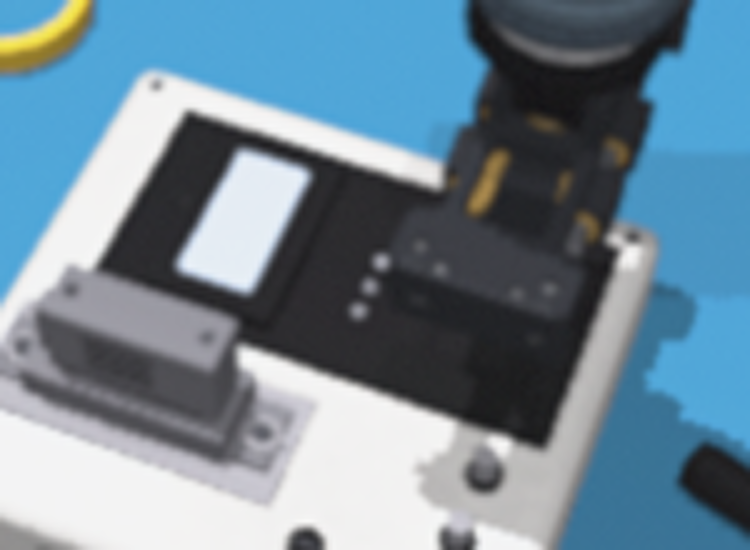

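View pics/c28.png

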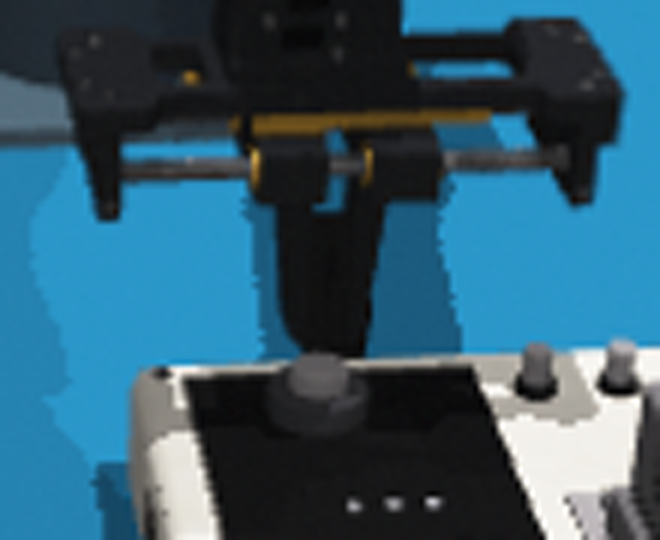

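move_arm --deltas "0 0 0 -5 0; 0 0 0 -10 0; 0 0 0 -13 0; 0 0 0 -15 0; 0 0 0 -16 0"

```text
clock: 18.18
position: [0.4699, 0.0285, 0.0773]
eef_rot: [-1.571, 0.0, -0.013]
contact_force: [-1.0, 0.2, 3.9]
gripper_width: 0.002
```

```bash
python3 - <<'E'
from h import *
st()
E
```

```text
{'clock': 18.175, 'position': [0.4699, 0.0285, 0.0773], 'eef_rot': [-1.5708, 0.0004, -0.0128], 'contact_force': [-1.035, 0.2279, 3.926], 'moment': [0.0572, 0.3752, 0.0634], 'gripper_width': 0.002, 'joints': [-0.3129, 0.5105, 0.1929, 2.1174, -0.1867, 0.5296, 1.5755]}
```

move_arm --deltas "0 0 0 -0.7 0; 0 0 0 -1.4 0; 0 0 0 -2 0; 0 0 0 -2.5 0; 0 0 0 -2.5 0"

```text
clock: 18.8
position: [0.47, 0.0285, 0.0761]
eef_rot: [-1.57, 0.0, -0.013]
contact_force: [-7.0, -0.3, 23.2]
gripper_width: 0.005
```

```bash
python3 - <<'E'
from h import *
st()
E
```

```text
{'clock': 18.8, 'position': [0.47, 0.0285, 0.0761], 'eef_rot': [-1.5702, 0.0003, -0.013], 'contact_force': [-7.0052, -0.3485, 23.213], 'moment': [0.0127, 1.4337, -0.018], 'gripper_width': 0.0054, 'joints': [-0.3114, 0.5129, 0.1915, 2.1176, -0.1882, 0.5268, 1.5769]}
```

move_arm --deltas "0 0 0 2 0; 0 0 0 10 0; 0 0 0 50 0; 0 0 0 100 0; 0 0 0 140 0"

```text
clock: 19.42
position: [0.4705, 0.0283, 0.217]
eef_rot: [-1.571, -0.002, -0.013]
contact_force: [-0.5, -0.3, 0.3]
gripper_width: -0.002
```

move_arm --deltas "0 -30 -40 0 0; 0 -30 -90 0 0; 0 -30 -90 0 0; 0 -30 -90 0 0; 0 -30 -90 0 0"

```text
clock: 20.05
position: [0.4403, -0.0603, 0.2148]
eef_rot: [-1.571, 0.0, -0.011]
contact_force: [0.5, 0.3, -0.1]
gripper_width: 0.003
```

```bash
python3 - <<'E'
from h import *
st()
cap('side','s12.png'); cap('scene','sc12.png'); crop('s12.png',190,140,190,190,3,'c29.png'); crop('sc12.png',125,140,290,130,2.7,'c30.png')
E
```

```text
{'clock': 20.05, 'position': [0.4403, -0.0603, 0.2148], 'eef_rot': [-1.5705, 0.0001, -0.0106], 'contact_force': [0.5425, 0.3455, -0.0671], 'moment': [0.0468, 0.0342, 0.0296], 'gripper_width': 0.003, 'joints': [-0.2483, 0.222, 0.3241, 2.097, -0.095, 0.8362, 1.6923]}
```

View pics/c29.png

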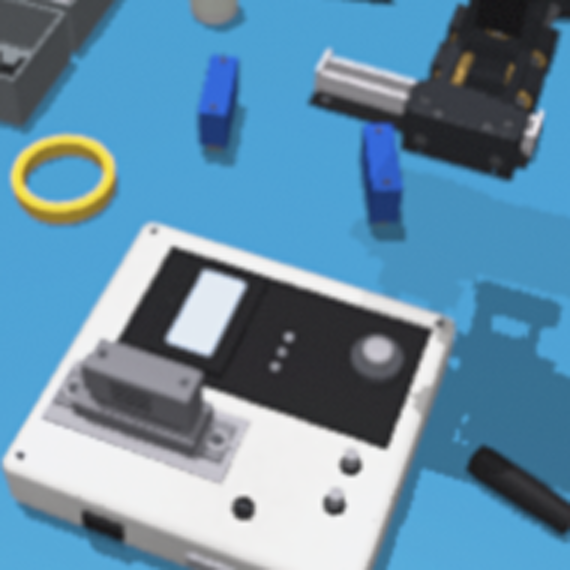

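View pics/c30.png

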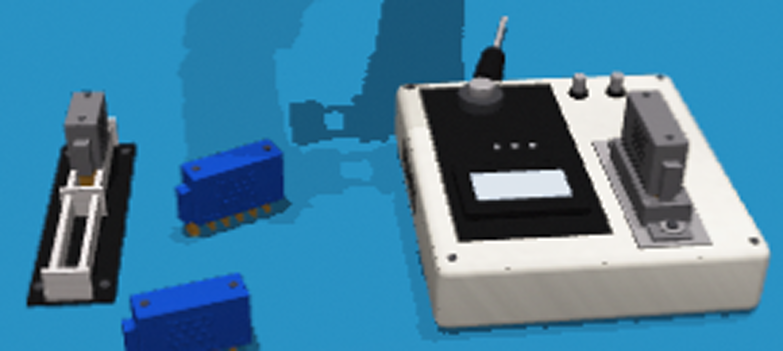

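```bash
python3 - <<'E'
from h import *
print(env.finish_job())
E
```

```text
the job is handed in; nothing more can be done
None
```

The self-check ran as asked and I handed it in at about 20 s. The long six-blade plug came out of the rack's far bay and is seated in the receptacle. After letting go of it, I pressed the start button down, then backed the arm away so it touches nothing. The short plug is still in the rack.

**Plug seating:**
- The blades entered on the first try with almost no side force. Pushing them in took about 6–10 N.
- I then pressed to about 23 N against the stop, with about 6 N sideways at that point, well under the 60 N limit. The tool stopped 0.4 mm below the height I expected for home.
- After release, the two cameras put the holes in the top of the housing at 123.0 and 123.5 mm, so it is level. Home would be 125 mm. The same cameras also read 1.0–1.6 mm low on the plug when it stood in the rack, so I take this as home.

**Start button:** it travelled about 5 mm and stopped hard at 23 N (fingertips at z 76.1 mm, top at 81 mm). It came back up afterwards. The tester's screen showed no visible change in the pictures.

**Unresolved:** a brass-coloured speck about one pixel wide stayed visible beside the nose. I think it is the end of the wide slot, which is longer than the nose is wide, but I could not confirm that.

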